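# Zero the force dial and bring the loading nose over the bend bar

### The job

Get the bending test ready: first zero the force indicator by turning its knob until the pointer stands on the long zero mark. Then take the loading nose (the tool with the rectangular grip block and straight roller edge, not the round ball tool) out of its stand, carry it over the clear guard of the bending fixture, and finish still holding it in the gripper about 8 mm above the middle of the test bar, upright, with its roller edge parallel to the two support rollers, so straight across the bar. The nose must never touch the bar or the fixture and its guard, and everything else stays where it is.

Things in the scene. Friction and masses are not known exactly. Their poses are not given: they have to be found in the camera images.
- indicator: Grey force indicator box, 120 (x) x 110 (y) x 44 mm high, fixed, with a white dial disc (102 mm across, top 48 mm above the bench) facing up. Origin: centre of its underside, on the bench. The long thick zero mark lies on the box's +x side of the dial; thin marks every 0.2 rad lie to both sides of it.
- zero_knob (a joint): Angle of the indicator's black knob and pointer, rad: 0 with the pointer on the long zero mark, growing counter-clockwise seen from above (pointer direction = the indicator's +x turned by this angle). Starts between 0.5 and 1.35, turns from -1.6 to 1.6 with light friction (0.05 N m), stays where it is left; zero is not a stop.
- zero_knob_grip (a point): Point on the knob's vertical axis (through the indicator's origin), 72 mm above the bench, in the middle of its grip bar; turns with the knob, x along pointer and bar. The bar is 42 mm long, 14 mm wide, from 56 to 86 mm above the bench, on a disc 44 mm across, 8 mm thick; a thin pointer sticks out of the disc at one end of the bar, where the bar has a white line on top.
- nose: Loading nose, metal, about 0.45 kg. Origin: middle of its lowest line (foot); z up. Roller edge 12 mm thick, 60 mm long, along its x; web 58 (x) x 11 mm up to 70 mm; flange 80 (x) x 50 mm at 70 to 80 mm; rectangular grip block 40 (x) x 24 (y) mm at 80 to 125 mm, gripped across the 24 mm. It hangs upright in its stand by the flange, foot 10 mm above the bench, and lifts straight up.
- nose_stand: Fixed stand of the nose, origin at the centre of its underside on the bench: foot 100 (x) x 64 x 8 mm, two upright cheeks 80 mm long (x), 12 mm thick, tops 80 mm above the bench, with a 28 mm gap between them along x; the nose's flange rests on the cheeks.
- ball_tool: Ball tool, not needed: a round shaft with a ball foot, a round flange 62 mm across at 70 to 80 mm and a round grip 28 mm in diameter from 80 to 125 mm above its foot. It hangs in an equal second stand, its foot 10 mm above the bench. The two stands may have changed places.
- fixture: Bending fixture fixed to the bench, origin at the centre of its underside. Inside a closed rectangular guard of clear panels with aluminium rails, outer size 136 (x) x 210 (y) mm, inner 118 x 192 mm, top edge 100 mm above the bench, stand two support rollers that run along the fixture's x, at y = -55 and +55 mm, tops at 60 mm.
- bar: Aluminium test bar 30 (x) x 160 (y) x 8 mm, lying loose on the two support rollers, inside the guard, its length along the fixture's y. Origin: centre of its underside, 60 mm above the bench.
- bar_mid (a point): Centre of the test bar's top face, 68 mm above the bench: the spot over which the middle of the nose's foot must hover. Axes as the bar's (z up, y along the bar).
- oil_bottle: Bystander: white plastic oil bottle with black cap, 48 mm in diameter, 120 mm high, standing on the bench. Origin at the centre of its underside.
- wrench: Bystander: steel wrench 160 mm long, lying on the bench.
- spare_bar: Bystander: spare aluminium bar 30 x 160 x 8 mm lying on the bench. Origin at the centre of its underside.
Not all that is in view belongs to the job. Leave any blue or pink look-alike of the fixture alone. What is shaped like the nose but orange or purple is not meant.

How it is judged (in metres and radians):
On the way, in this order (a step that is already met when the one before it is completed fails the run):
1. the dial's pointer stands on the zero mark, at rest (value of joint zero_knob between -0.1 and 0.1 rad and velocity of joint zero_knob between -0.05 and 0.05 rad/s), for 0.3 s.
2. the nose is lifted out of its stand in the gripper (height (world z) of nose above 0.1 m and contact force between the fingers and nose above 1 N), for 0.2 s.
At the end, for the whole second after the job is handed in: Pointer within 0.1 rad of zero; gripper holds the nose still, its foot 3 to 15 mm above the bar, within 8 mm of the bar's middle in plan, upright within 0.08 rad, parallel to the support rollers within 0.1 rad, touching neither bar nor fixture; bar moved less than 6 mm (value of joint zero_knob between -0.1 and 0.1 rad and z of nose in the frame of bar_mid between 0.003 and 0.015 m and horizontal distance between nose and bar_mid below 0.008 m and angle between the x axis of nose and the x axis of fixture, either way round below 0.1 rad and angle between nose's own z axis and vertical below 0.08 rad and contact force between the fingers and nose above 1 N and linear speed of nose below 0.01 m/s and contact force between nose and bar below 0.2 N and contact force between nose and fixture below 0.2 N and distance of bar from where it was at the start of the episode below 0.006 m); the arm keeps its last pose, push and grip.
It fails at once if the nose touches the test bar (contact force between nose and bar above 0.3 N).
It fails at once if the nose touches the fixture or its guard (contact force between nose and fixture above 0.5 N).
It fails at once if the ball tool, bottle, wrench or spare bar is moved by more than 20 mm (distance of any of ball_tool, oil_bottle, wrench, spare_bar from where it was at the start of the episode above 0.02 m).
It also fails if it takes over 58 s, if anything falls off the work surface, if the arm or the gripper's body presses on something with over 40 N, if the wrist force passes 120 N, or if a joint passes its speed limit or range.

### The arm

A 7-joint arm with a two-finger parallel gripper is mounted at the origin on the work surface. World frame = base frame: x ahead of the robot, y to its left, z up, the work surface at z = 0. Lengths are in m, angles in degrees, forces in N, time in s.
With the tool pointing down it reaches from about 0.425 to 1.025 m from the base axis. Payload 9.4 kg.
Tool frame: the origin (TCP) lies at the very end of the fingers, on their centre line; the grasp point (between the pads) lies 19 mm behind it; z points along the fingers, y is the direction in which the jaws open and shut (so a half turn about z gives the same grasp; the last joint's range is limited). The gripper opens to 93 mm and grips with 3 to 60 N. Pads are 15 mm wide; open, the fingers measure 128 mm over their backs; the gripper's body (75 mm by 188 mm) begins 65 mm behind the grasp point.
Start: joints at [65.85, 34.337, -0.143, 91.639, 0.103, 54.024, -4.572], TCP at [0.245, -0.682, 0.183] pointing down, gripper open.
Joint ranges: [-147.43, 147.43], [-19.82, 112.94], [-74.19, 73.91], [6.32, 146.72], [-59.91, 239.91], [6.04, 106.73], [-150.56, 150.56]. Speed limits (degrees/s): [127.2, 127.2, 172.46, 172.46, 180, 180, 180].

### API

Orientations are given as a 3x3 rotation matrix whose columns are the frame's x, y, z axes.
In Python, from cell import robot gives the robot as it stands. The module is installed in compiled form; this text tells all that it offers.
- The arm moves only by the tool jog_arm, never from a script. Its argument "increments" is a list of rows, each a list of 3 entries, a list of its own where there are three numbers: the opening in per cent of the stroke, from 0 (shut) to 100 (fully open), then the shift along the tool's x, y, z in mm, then the turn about the tool's z in rad. A call has 1 to 20 rows; each row shifts and turns the commanded pose from where the row before left it, along the tool's axes as they then stand; what a row does not reach is not made up. A row lasts 1/8 s, in which the tool goes at most 62.5 mm and 10.7 degrees, less where a joint would pass 70% of its speed; a pose out of reach is approached as far as the arm can. A call is refused whole if a number of a shift passes 62.5 or a number of a turn 0.188, either way. A call with a gripper value outside its range is refused whole. The fingers move at their own pace and stop on an object; "force" is the grip in N (left out, the last holds). Time passes only in rows, so rows that do not move let the fingers close. It gives the time, the measured TCP pose, the force and the opening at its end, in the units of the state.
- robot.get_state(): the state, without advancing time (a new reading comes with each control period).
- robot.grab_frame(name): name is "scene" or "top" or "wrist"; returns (picture, depth): 480x640x3 uint8, red, green, blue; 480x640 float32, m along the optical axis (not along the pixel's ray), 0 where there is no reading.
- robot.camera_info(name): a dict with "fovy" (degrees; the focal length in pixels is half the picture's height over the tangent of half this angle, whatever the lens; pixels are square), "cx", "cy" (the principal point, pixels), "dist_coeffs" ([k1, k2, p1, p2, k3] as OpenCV has them; the pictures are not rectified), "xyz" and "attitude" of the camera in the world. Camera axes: x right, y up, looking along -z (the intrinsics and any distortion apply to the point x, -y, -z); pixel columns grow to the right and rows downward; lengths in m; the calibration is good to about 2 mm. A picture is of the moment at which its call begins: read the wrist's pose just before it. camera_info takes no time and is no camera call; for the wrist camera it gives the pose at the moment of the call.
- robot.sign_off(): hands the job in, once; it reports no verdict.
Trained networks look in the newest picture that a camera, given by its name, has taken for a name from the list of things; names that differ only in an ending like _2 or _b are one class to them, and where a whole thing is asked for, a point or a joint stands for the part that bears it (a point fixed in the world has none). Each returns a list of dicts, best first, with "conf" (0 to 1); they miss things now and then, are a little off and sometimes report something else, mostly with a low value. They report only what shows in the picture. A call takes as long as a camera call. They do not tell look-alikes from the thing itself.
- robot.outline_of(thing, camera): "region" (480x640 bool, what is visible of it) and "extent" ([centre column, centre row, width, height] in pixels, round what is visible of it).
- robot.tip_of(thing, camera): "location" ([row, column] in pixels: a listed point, or the origin of a listed thing).
The state is a dict: "time": time; "joints": joint angles; "qd": joint speeds; "effort": joint torques, N m; "ee_pos": TCP position; "tool_rot": TCP orientation; "contact_force": force on the tool from outside, world axes, zero at the start; "wrist_torque": the same for the moment, N m; "width": finger opening in m.
Only numpy, scipy, OpenCV 4.12 (cv2) and the standard library are available. Lean on these libraries where they do the work, as an engineer would, in place of code of your own. Each camera call takes 0.05 s, during which the arm holds its last target.

## Working session

There is one attempt and no reset: what is moved stays moved. The work goes in short steps, Python scripts to look and compute and a tool call to move; the robot and the scene stay as the last step left them, time stands still between calls to the robot, and variables do not carry over. Pictures are saved under pics/ and viewed, and the job is handed in when it is done.

Besides the shell and the picture viewer there is one more tool, called after "Emit:" as a command line: name --argument value ..., lists and objects as JSON in quotes. jog_arm: Moves the arm, as the interface text tells. Its arguments: {"type":"object","properties":{"increments":{"type":"array"},"force":{"type":"number"}},"required":["increments"]}

```bash
mkdir -p pics; ls; cat > h.py <<'E'
import numpy as np, cv2
from cell import robot
def save(p,n): cv2.imwrite('pics/'+n,cv2.cvtColor(p,cv2.COLOR_RGB2BGR))
def K(ci):
    f=240/np.tan(np.radians(ci['fovy'])/2)
    return np.array([[f,0,ci['cx']],[0,f,ci['cy']],[0,0,1.]])
def ray(ci,uv):
    q=cv2.undistortPoints(np.array(uv,float).reshape(-1,1,2),K(ci),np.array(ci['dist_coeffs'],float)).reshape(-1,2)
    d=np.c_[q[:,0],-q[:,1],-np.ones(len(q))]
    return d@np.array(ci['attitude']).T
def onz(ci,uv,z):
    d=ray(ci,uv);o=np.array(ci['xyz']);t=(z-o[2])/d[:,2]
    return o+t[:,None]*d
def cloud(ci,dep,uv):
    d=ray(ci,uv);z=np.array([dep[int(round(v)),int(round(u))] for u,v in uv])
    return np.array(ci['xyz'])+z[:,None]*d
def proj(ci,P):
    R=np.array(ci['attitude']);p=(np.array(P,float).reshape(-1,3)-np.array(ci['xyz']))@R
    p=p*[1,-1,-1]
    return cv2.projectPoints(p.reshape(-1,1,3),np.zeros(3),np.zeros(3),K(ci),np.array(ci['dist_coeffs'],float))[0].reshape(-1,2)
E
python3 - <<'E'
from h import *
for n in('top','scene','wrist'):
    ci=robot.camera_info(n);print(n,ci)
    p,d=robot.grab_frame(n);save(p,n+'0.png');np.savez(n+'0.npz',p=p,d=d)
    if n=='wrist':continue
    for t in('indicator','zero_knob_grip','nose','ball_tool','nose_stand','fixture','bar','bar_mid','oil_bottle','wrench','spare_bar'):
        try:
            for r in robot.tip_of(t,n)[:3]:print(t,round(r['conf'],2),np.round(r['location'],1))
        except Exception as e:print(t,e)
s=robot.get_state();print(s)
E
```

```text
pics
top {'fovy': 51.23920926467238, 'cx': 321.74904983497476, 'cy': 234.65085993136003, 'dist_coeffs': array([-0.02967595,  0.        ,  0.        ,  0.        ,  0.        ]), 'xyz': array([0.42349168, 0.02520199, 1.23900491]), 'attitude': array([[-0.02139546,  0.99499306, -0.09762711],
       [-0.99968555, -0.02256875, -0.01092958],
       [-0.01307818,  0.09736257,  0.99516305]])}
indicator 0.89 [229.4 457.6]
indicator 0.35 [275.6 228.3]
zero_knob_grip 0.74 [225.2 464.9]
nose 0.89 [209.  163.7]
nose 0.7 [219.1 211.2]
nose 0.59 [230.4 458.1]
ball_tool 0.38 [220.4 212.4]
nose_stand 0.95 [219.9 210.7]
fixture 0.97 [333.2 435.2]
fixture 0.91 [296.7 148.4]
fixture 0.88 [214.3 333.1]
bar 0.6 [217.2 331.9]
bar 0.16 [217.8 335. ]
bar_mid 0.58 [216.9 332.6]
oil_bottle 0.6 [139.9 418.7]
wrench 0.88 [291.8 329.6]
spare_bar 0.75 [137.5 295.7]
scene {'fovy': 49.04541758476372, 'cx': 325.8514941698865, 'cy': 236.64495658600225, 'dist_coeffs': array([-0.11005195,  0.        ,  0.        ,  0.        ,  0.        ]), 'xyz': array([ 1.22006244, -0.19641974,  1.25221353]), 'attitude': array([[ 0.3
[... 1124 characters left out ...]
     54.02266547, -4.5722835 ]), 'qd': array([ 0.12466325,  0.01617284, -0.0096487 ,  0.05431976, -0.09240126,
       -0.00856441,  0.06856582]), 'effort': array([ 1.02827267e-03, -7.64839411e+01,  1.49632685e+00, -2.52700031e+01,
       -5.24468429e-02,  1.04217292e-02,  2.97598626e-05]), 'ee_pos': array([ 0.24504094, -0.68232264,  0.18340007]), 'tool_rot': array([[ 9.41130027e-01,  3.38044772e-01, -6.34060098e-05],
       [ 3.38044772e-01, -9.41130029e-01, -8.27714880e-06],
       [-6.24713468e-05, -1.36441968e-05, -9.99999998e-01]]), 'contact_force': array([ 0.52689088,  0.64221685, -0.54003124]), 'wrist_torque': array([-0.00626571, -0.00982636, -0.02561216]), 'width': 0.0927828842673753}
```

View pics/top0.png

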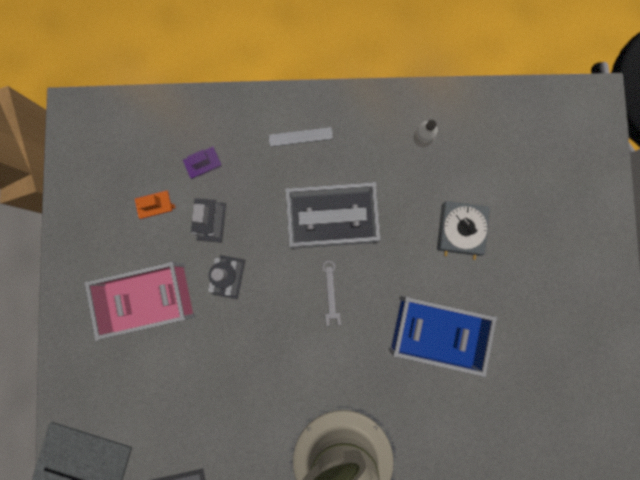

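View pics/scene0.png

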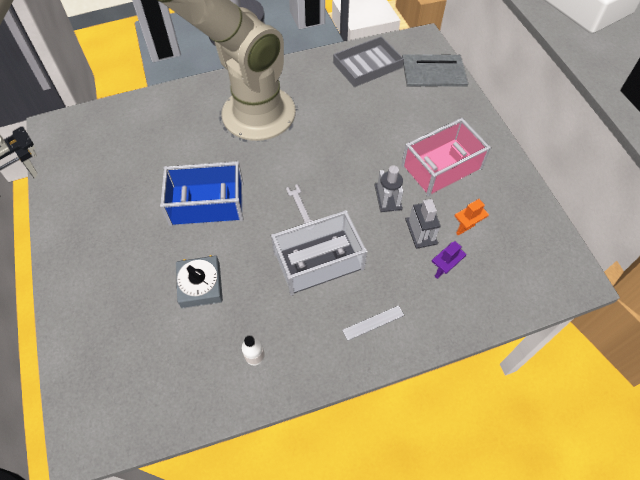

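The top view shows the grey fixture at about (333,214), the indicator at (465,228), the nose stand at (207,220), and the ball tool at (225,275). The orange and purple parts and the blue and pink fixtures are decoys. Next I zoom in and measure.

```bash
python3 - <<'E'
from h import *
a=np.load('top0.npz');p,d=a['p'],a['d'];b=np.load('scene0.npz');q,e=b['p'],b['d']
A=cv2.resize(p[180:310,175:275],(400,520),interpolation=3)
B=cv2.resize(p[190:265,430:500],(400,430),interpolation=3)
save(np.hstack([A,cv2.copyMakeBorder(B,0,90,0,0,0)]),'z1.png')
A=cv2.resize(q[150:270,365:485],(400,400),interpolation=3)
B=cv2.resize(q[245:315,165:235],(400,400),interpolation=3)
save(np.hstack([A,B]),'z2.png')
ct=robot.camera_info('top');cs=robot.camera_info('scene')
def reg(ci,d,u0,u1,v0,v1):
    uv=np.array([(u,v) for v in range(v0,v1) for u in range(u0,u1)]);P=cloud(ci,d,uv);return P[np.isfinite(P).all(1)]
def rect(P,name):
    r=cv2.minAreaRect((P[:,:2]*1000).astype(np.float32));print(name,len(P),'z',P[:,2].mean().round(4),r,'mean',P[:,:2].mean(0).round(4))
for ci,dd,ub,nm in((ct,d,((185,232,190,245),(430,500,190,265),(280,385,175,255)),'top'),(cs,e,((400,445,190,250),(165,235,245,315),(265,375,205,295)),'scene')):
    P=reg(ci,dd,*ub[0]);rect(P[(P[:,2]>.125)&(P[:,2]<.145)],nm+' gripblk');rect(P[(P[:,2]>.08)&(P[:,2]<.1)],nm+' flange');rect(P[(P[:,2]>.003)&(P[:,2]<.02)],nm+' foot')
    P=reg(ci,dd,*ub[1]);rect(P[(P[:,2]>.035)&(P[:,2]<.06)],nm+' dial');rect(P[(P[:,2]>.08)&(P[:,2]<.1)],nm+' knob')
    P=reg(ci,dd,*ub[2]);rect(P[(P[:,2]>.062)&(P[:,2]<.075)],nm+' bar');rect(P[(P[:,2]>.095)&(P[:,2]<.11)],nm+' rail')
E
```

```text
top gripblk 194 z 0.1345 ((587.5292358398438, 313.3866271972656), (23.243206024169922, 40.465049743652344), 87.02570343017578) mean [0.5879 0.3125]
top flange 492 z 0.0896 ((586.6246948242188, 313.72515869140625), (49.708030700683594, 82.88867950439453), 83.53600311279297) mean [0.5841 0.3082]
top foot 438 z 0.0071 ((595.7908935546875, 322.2271728515625), (138.17593383789062, 116.3230972290039), 0.0417933389544487) mean [0.5818 0.3112]
top dial 2123 z 0.0463 ((550.7933349609375, -305.35650634765625), (111.48388671875, 120.34034729003906), 81.09562683105469) mean [ 0.5495 -0.3026]
top knob 115 z 0.0852 ((550.6447143554688, -305.36090087890625), (41.49696350097656, 15.893593788146973), 35.38102722167969) mean [ 0.5507 -0.3051]
top bar 997 z 0.0678 ((580.0960083007812, 11.675193786621094), (129.71292114257812, 198.70216369628906), 2.6980185508728027) mean [0.5871 0.0115]
top rail 1038 z 0.0997 ((583.2857666015625, 13.480583190917969), (136.16357421875, 208.9451904296875), 2.653550148010254) mean [0.5838 0.0126]
scene gripblk 153 z 0.1339 ((587.122802734375, 310.7794494628906), (25.64609
[... 245 characters left out ...]
49.5107421875, 331.5338439941406), (130.90512084960938, 207.15216064453125), 67.4134521484375) mean [0.5619 0.3187]
scene dial 1664 z 0.0468 ((552.3002319335938, -308.6003112792969), (110.92655181884766, 124.03997802734375), 81.44190979003906) mean [ 0.5586 -0.3081]
scene knob 94 z 0.0857 ((551.3447265625, -310.2286376953125), (44.356773376464844, 14.767529487609863), 38.39011764526367) mean [ 0.5531 -0.3089]
scene bar 1096 z 0.0684 ((582.9111938476562, 5.920478820800781), (137.1097869873047, 204.75941467285156), 3.145540475845337) mean [0.5833 0.0095]
scene rail 861 z 0.1001 ((581.712158203125, 8.310821533203125), (139.814453125, 210.52658081054688), 2.5781381130218506) mean [0.5849 0.0078]
```

View pics/z1.png

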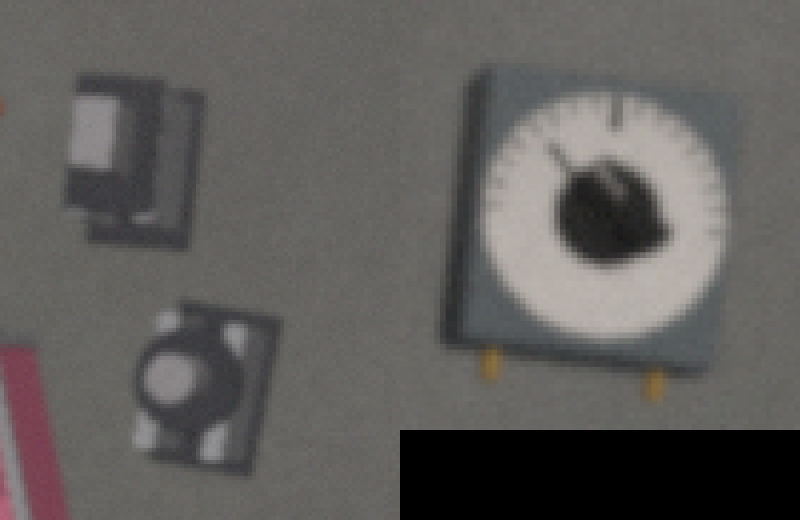

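View pics/z2.png

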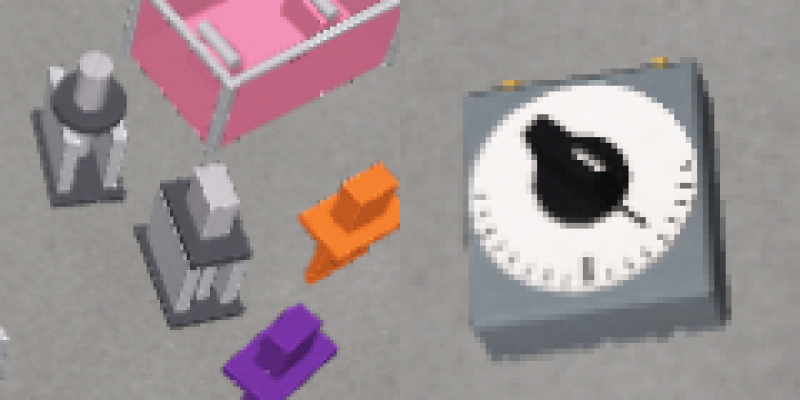

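Emit:
jog_arm --increments '[[60,[20,-12,0],-0.03],[60,[41,-26,0],-0.05],[60,[45,-30,0],-0.05],[60,[45,-30,0],-0.05],[60,[45,-30,0],-0.05],[60,[45,-30,0],-0.05],[60,[45,-30,0],0],[60,[42,-28,0],0],[60,[25,-15,0],0],[60,[10,-5,0],0],[60,[0,0,0],0]]'

```text
time: 2.62
ee_pos: [0.4424, -0.2986, 0.1836]
tool_rot: [[0.81, 0.587, 0.0], [0.587, -0.81, -0.0], [0.0, 0.0, -1.0]]
contact_force: [-0.5, -0.5, -0.8]
width: 0.0558
```

```bash
cat > look.py <<'E'
from h import *
import sys
n=sys.argv[1]
s=robot.get_state();ci=robot.camera_info('wrist');p,d=robot.grab_frame('wrist');save(p,n+'.png')
import pickle;pickle.dump((s,ci,p,d),open(n+'.pkl','wb'))
R=s['tool_rot'];print(s['time'],s['ee_pos'].round(4),'theta',np.degrees(np.arctan2(R[1,0],R[0,0])).round(2),s['joints'].round(1))
E
python3 look.py w1
```

```text
2.625 [ 0.4424 -0.2986  0.1836] theta 35.91 [ 33.   21.4  -6.8 116.4   3.7  42.4 -30.2]
```

View pics/w1.png

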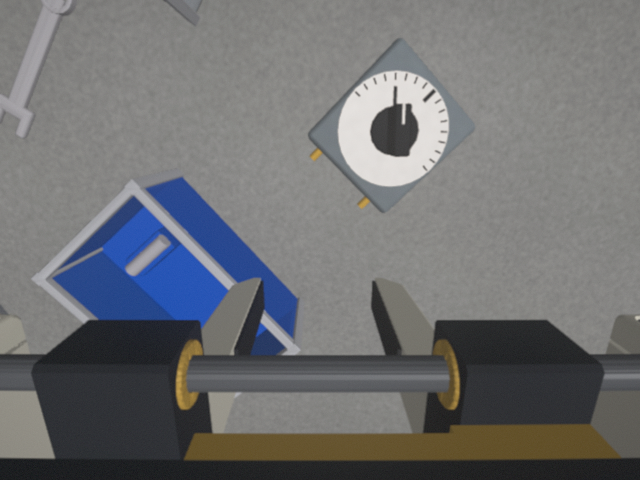

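The wrist view shows the dial at about (393,128), with the pointer straight up in the image at (395,95) and the long zero mark at (428,96). The gripper is short of the indicator by about 110 mm. Next I measure from this picture.

```bash
cat > meas.py <<'E'
from h import *
import pickle,sys
def load(n): return pickle.load(open(n+'.pkl','rb'))
def pts(ci,d,u0,u1,v0,v1):
    uv=np.array([(u,v) for v in range(v0,v1) for u in range(u0,u1) if d[v,u]>0]);P=cloud(ci,d,uv);return P,uv
def rect(P,name):
    r=cv2.minAreaRect((P[:,:2]*1000).astype(np.float32));print(name,len(P),'z',P[:,2].mean().round(4),np.round(r[0],1),np.round(r[1],1),round(r[2],2))
    return r
def tool(s,xy):
    R=s['tool_rot'];v=np.array([xy[0]-s['ee_pos'][0],xy[1]-s['ee_pos'][1],0]);return (R.T@v*1000).round(1)
E
python3 - <<'E'
from meas import *
s,ci,p,d=load('w1')
P,uv=pts(ci,d,300,480,30,220)
z=P[:,2]
r=rect(P[(z>.08)&(z<.095)],'knob');rect(P[(z>.035)&(z<.06)],'dialbox');
m=(z>.04)&(z<.055)&(p[uv[:,1],uv[:,0]].min(1)>170);rect(P[m],'dial white');c=cv2.minEnclosingCircle((P[m][:,:2]*1000).astype(np.float32));print(c)
g=onz(ci,[(395,95),(428,96)],.049);c0=np.array(c[0])/1000
for q in g: print(q,np.degrees(np.arctan2(*(q[:2]-c0)[::-1])))
print(tool(s,np.array(r[0])/1000),tool(s,c0))
E
```

```text
knob 966 z 0.0868 [ 551.5 -306.1] [41.8 14.5] 37.11
dialbox 14053 z 0.048 [ 551.5 -306.3] [110.7 119.8] 81.09
dial white 7632 z 0.0491 [ 552.1 -306.5] [103.1 103. ] 42.5
((552.0530395507812, -306.7620544433594), 51.988277435302734)
[ 0.57630689 -0.28813466  0.049     ] 37.52490686060373
[ 0.59314049 -0.31268132  0.049     ] -8.19791894375237
[84.  70.1  0. ] [84.1 70.9  0. ]
```

Emit:
jog_arm --increments '[[60,[20,17,0],-0.02],[60,[30,25,0],0],[60,[24,20,10],0],[60,[10,8,25],0],[60,[0,0,35],0],[60,[0,0,30],0],[60,[0,0,16],0],[60,[0,0,6],0],[60,[0,0,0],0],[60,[0,0,0],0]]'

```text
time: 3.92
ee_pos: [0.5518, -0.3056, 0.0625]
tool_rot: [[0.799, 0.601, 0.001], [0.601, -0.799, -0.001], [0.001, 0.001, -1.0]]
contact_force: [-0.1, 0.5, 1.2]
width: 0.0558
```

```bash
python3 look.py w2; python3 -c "
from meas import *
s=load('w2')[0];print(tool(s,(.5515,-.3063)))"
```

```text
3.925 [ 0.5518 -0.3056  0.0625] theta 36.93 [ 27.6  36.3  -5.7 109.8   6.1  34.  -35.1]
[-0.7  0.4  0. ]
```

View pics/w2.png

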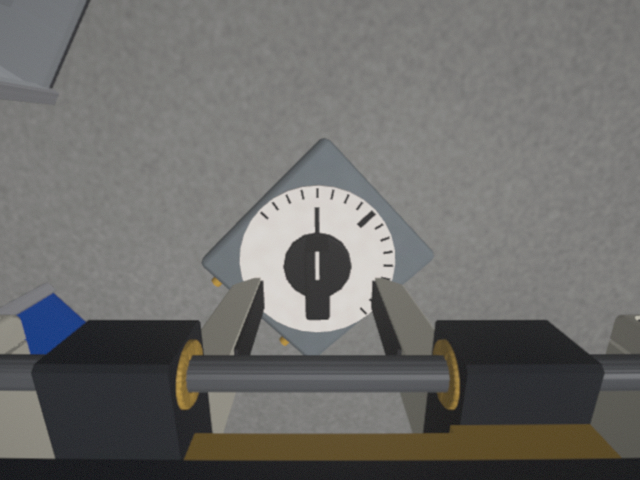

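The bar sits centred between the fingers, with its white line at (317,265). Next I close on it and turn clockwise.

Emit:
jog_arm --increments '[[0,[0,0,0],0],[0,[0,0,0],0],[0,[0,0,0],0],[0,[0,0,0],0],[0,[0,0,0],0],[0,[0,0,0],0.05],[0,[0,0,0],0.1],[0,[0,0,0],0.1],[0,[0,0,0],0.1],[0,[0,0,0],0.1],[0,[0,0,0],0.1],[0,[0,0,0],0.1],[0,[0,0,0],0.1],[0,[0,0,0],0.05],[0,[0,0,0],0],[0,[0,0,0],0]]' --force 20

```text
time: 5.98
ee_pos: [0.5513, -0.3051, 0.0614]
tool_rot: [[0.988, -0.154, -0.0], [-0.154, -0.988, -0.0], [-0.0, 0.0, -1.0]]
contact_force: [-0.7, -0.1, -0.6]
width: 0.0003
```

```bash
python3 look.py w3
```

```text
5.975 [ 0.5513 -0.3051  0.0614] theta -8.83 [ 19.1  36.6   7.2 110.5  -7.8  33.4 -67.5]
```

View pics/w3.png

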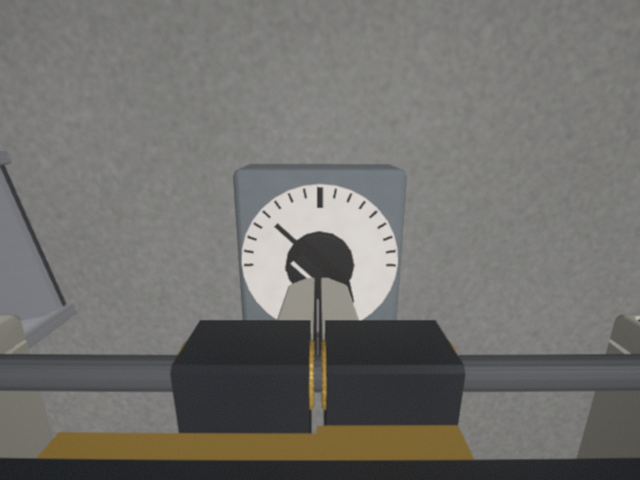

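```bash
python3 - <<'E'
from meas import *
for n in('w2','w3'):
    s,ci,p,d=load(n)
    print(n,'tcp',proj(ci,s['ee_pos']),'knob top',proj(ci,[.5515,-.3063,.086]), 'tcp+25 up',proj(ci,s['ee_pos']+[0,0,.025]))
    print(d[265,317],d[300,305],d[300,335],d[290,317],np.array(ci['xyz'])-s['ee_pos'],ci['xyz'])
s,ci,p,d=load('w3')
P,uv=pts(ci,d,230,410,160,318)
z=P[:,2];rect(P[(z>.035)&(z<.053)],'box')
for v in range(225,320,6): print(v,[tuple((cloud(ci,d,[(u,v)])[0]*1000).round(0).astype(int)) for u in(295,305,312,320,330,340)])
E
```

```text
w2 tcp [[316.83600256 269.58425808]] knob top [[317.55037025 286.30800523]] tcp+25 up [[316.83944381 286.2693268 ]]
0.18807939 0.19768679 0.23643121 0.19366828 [0.06376639 0.04790588 0.20255509] [ 0.61556922 -0.25767268  0.26500644]
w3 tcp [[317.85163447 269.53538695]] knob top [[319.94803624 285.26520032]] tcp+25 up [[317.88422011 286.25587042]]
0.19258961 0.15425806 0.1545936 0.1678177 [ 0.07902101 -0.01210695  0.20249811] [ 0.63029046 -0.31721842  0.26390718]
box 19271 z 0.0474 [ 559.1 -307.5] [110.3 104.8] 80.96
225 [(np.int64(578), np.int64(-295), np.int64(48)), (np.int64(578), np.int64(-301), np.int64(49)), (np.int64(577), np.int64(-305), np.int64(50)), (np.int64(576), np.int64(-310), np.int64(49)), (np.int64(575), np.int64(-317), np.int64(48)), (np.int64(574), np.int64(-323), np.int64(48))]
231 [(np.int64(575), np.int64(-294), np.int64(50)), (np.int64(574), np.int64(-300), np.int64(49)), (np.int64(573), np.int64(-305), np.int64(50)), (np.int64(573), np.int64(-310), np.int64(51)), (np.int64(571), np.int64(-316), np.int64(49)), (np.int64(570), np.int64(-322), np.int64(48))]
237 
[... 3350 characters left out ...]
), np.int64(123)), (np.int64(561), np.int64(-312), np.int64(127)), (np.int64(560), np.int64(-316), np.int64(126))]
309 [(np.int64(563), np.int64(-297), np.int64(132)), (np.int64(562), np.int64(-301), np.int64(132)), (np.int64(562), np.int64(-304), np.int64(132)), (np.int64(560), np.int64(-307), np.int64(129)), (np.int64(561), np.int64(-312), np.int64(132)), (np.int64(560), np.int64(-316), np.int64(132))]
315 [(np.int64(563), np.int64(-297), np.int64(137)), (np.int64(562), np.int64(-301), np.int64(136)), (np.int64(561), np.int64(-304), np.int64(137)), (np.int64(560), np.int64(-307), np.int64(134)), (np.int64(560), np.int64(-311), np.int64(136)), (np.int64(560), np.int64(-315), np.int64(136))]
```

The gripper closed to 0 mm and the knob did not turn: the pointer is still at (280,228). Depth shows the fingertips near z≈0.097 while the reported TCP is at 0.061. So the fingertips seem to end well above the reported TCP. I check this across the pictures before going on.

```bash
python3 - <<'E'
from meas import *
for n in('w1','w2','w3'):
    s,ci,p,d=load(n)
    P,uv=pts(ci,d,160,470,240,470)
    T=(P-s['ee_pos'])@s['tool_rot']*1000
    for lo,hi,nm in((-30,30,'all'),):
        m=(abs(T[:,0])<25)&(abs(T[:,1])<50)&(T[:,2]<-25)&(T[:,2]>-200)
        h,e=np.histogram(T[m,2],bins=np.arange(-200,0,10));print(n,list(zip(e.astype(int),h)))
        mm=m&(T[:,2]>-70);print('max z',np.sort(T[mm,2])[-20:].round(1),'at',T[mm][np.argsort(T[mm,2])[-5:]].round(0).tolist())
E
```

```text
w1 [(np.int64(-200), np.int64(0)), (np.int64(-190), np.int64(0)), (np.int64(-180), np.int64(0)), (np.int64(-170), np.int64(0)), (np.int64(-160), np.int64(6324)), (np.int64(-150), np.int64(5946)), (np.int64(-140), np.int64(1588)), (np.int64(-130), np.int64(1113)), (np.int64(-120), np.int64(785)), (np.int64(-110), np.int64(423)), (np.int64(-100), np.int64(1318)), (np.int64(-90), np.int64(1498)), (np.int64(-80), np.int64(1302)), (np.int64(-70), np.int64(1053)), (np.int64(-60), np.int64(842)), (np.int64(-50), np.int64(653)), (np.int64(-40), np.int64(158)), (np.int64(-30), np.int64(0)), (np.int64(-20), np.int64(0))]
max z [-36.6 -36.6 -36.5 -36.5 -36.5 -36.5 -36.5 -36.5 -36.5 -36.4 -36.4 -36.3
 -36.3 -36.2 -36.2 -36.1 -36.1 -36.  -36.  -35.9] at [[10.0, -30.0, -36.0], [6.0, -28.0, -36.0], [10.0, 31.0, -36.0], [-4.0, -28.0, -36.0], [8.0, 30.0, -36.0]]
w2 [(np.int64(-200), np.int64(0)), (np.int64(-190), np.int64(0)), (np.int64(-180), np.int64(0)), (np.int64(-170), np.int64(0)), (np.int64(-160), np.int64(6287)), (np.int64(-150), np.int64(6014)), (np.int64(-140), np.int64(1591)), (np.int64(-1
[... 740 characters left out ...]
np.int64(6617)), (np.int64(-150), np.int64(9250)), (np.int64(-140), np.int64(55)), (np.int64(-130), np.int64(38)), (np.int64(-120), np.int64(31)), (np.int64(-110), np.int64(0)), (np.int64(-100), np.int64(91)), (np.int64(-90), np.int64(176)), (np.int64(-80), np.int64(829)), (np.int64(-70), np.int64(738)), (np.int64(-60), np.int64(658)), (np.int64(-50), np.int64(455)), (np.int64(-40), np.int64(80)), (np.int64(-30), np.int64(540)), (np.int64(-20), np.int64(0))]
max z [-25.1 -25.1 -25.1 -25.1 -25.1 -25.1 -25.1 -25.1 -25.1 -25.  -25.  -25.
 -25.  -25.  -25.  -25.  -25.  -25.  -25.  -25. ] at [[7.0, -9.0, -25.0], [-8.0, 19.0, -25.0], [10.0, -16.0, -25.0], [18.0, -10.0, -25.0], [12.0, -6.0, -25.0]]
```

Both open and closed, the fingertips end about 36 mm behind the reported TCP, contrary to the stated frame. The grasp point is therefore about 55 mm behind it, and I will plan with that. Now I open, turn back, go 37 mm lower and look before closing.

Emit:
jog_arm --increments '[[60,[0,0,0],-0.05],[60,[0,0,0],-0.12],[60,[0,0,0],-0.12],[60,[0,0,0],-0.12],[60,[0,0,0],-0.12],[60,[0,0,0],-0.12],[60,[0,0,0],-0.1],[60,[-0.5,1,0],-0.05],[60,[0,0,8],0],[60,[0,0,14],0],[60,[0,0,10],0],[60,[0,0,5],0],[60,[0,0,0],0],[60,[0,0,0],0]]'

```text
time: 7.78
ee_pos: [0.5516, -0.3063, 0.0246]
tool_rot: [[0.799, 0.601, 0.0], [0.601, -0.799, -0.0], [0.0, 0.0, -1.0]]
contact_force: [-0.5, -0.9, -0.1]
width: 0.0561
```

```bash
python3 look.py w4
```

```text
7.775 [ 0.5516 -0.3063  0.0246] theta 36.94 [ 27.4  39.4  -5.3 110.9   6.7  30.  -35.6]
```

View pics/w4.png

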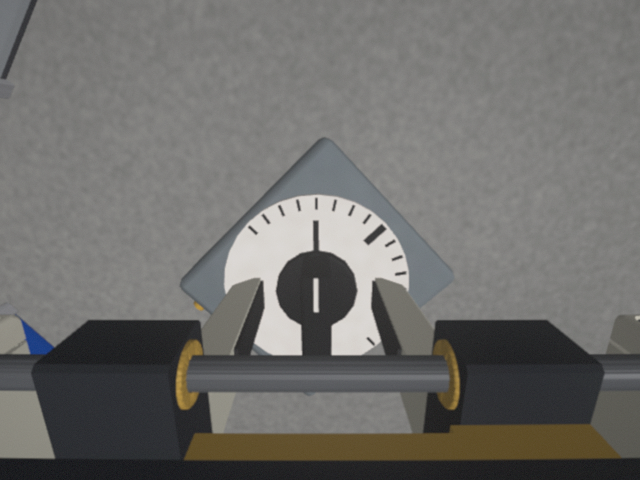

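The knob bar at (316,300) now lies between the fingertips at (262,282) and (375,282), with no contact. I close on it first.

Emit:
jog_arm --increments '[[0,[0,0,0],0],[0,[0,0,0],0],[0,[0,0,0],0],[0,[0,0,0],0],[0,[0,0,0],0],[0,[0,0,0],0]]' --force 20

```text
time: 8.57
ee_pos: [0.5512, -0.3059, 0.0244]
tool_rot: [[0.799, 0.601, -0.001], [0.601, -0.799, 0.0], [-0.0, -0.001, -1.0]]
contact_force: [-1.0, 1.4, 2.3]
width: 0.0141
```

The width is 14.1 mm, so the knob is gripped. Now I turn it 0.80 rad clockwise.

Emit:
jog_arm --increments '[[0,[0,0,0],0.05],[0,[0,0,0],0.1],[0,[0,0,0],0.1],[0,[0,0,0],0.1],[0,[0,0,0],0.1],[0,[0,0,0],0.1],[0,[0,0,0],0.1],[0,[0,0,0],0.1],[0,[0,0,0],0.05],[0,[0,0,0],0],[0,[0,0,0],0]]'

```text
time: 9.95
ee_pos: [0.5513, -0.3064, 0.0244]
tool_rot: [[0.988, -0.154, -0.0], [-0.154, -0.988, -0.0], [-0.0, 0.0, -1.0]]
contact_force: [-1.2, -0.8, 1.1]
width: 0.0141
```

```bash
python3 look.py w5
```

```text
9.95 [ 0.5513 -0.3064  0.0244] theta -8.85 [ 19.3  39.6   7.  111.4  -9.   29.5 -66.2]
```

View pics/w5.png

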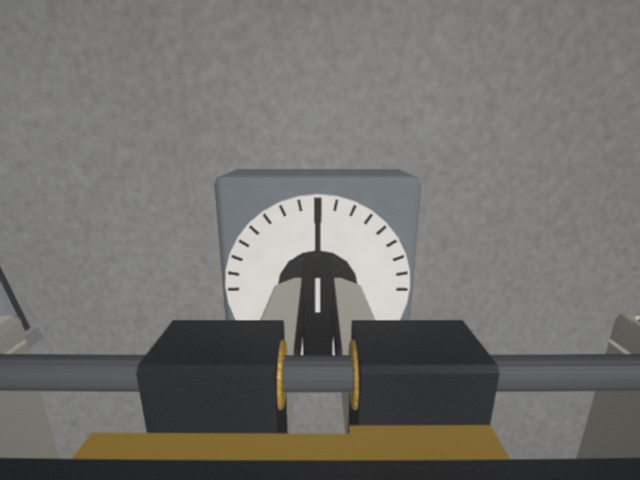

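The pointer lies exactly on the long zero mark (318,205–250). I release the knob, go straight up, and cross over to above the nose.

Emit:
jog_arm --increments '[[60,[0,0,0],0],[60,[0,0,0],0],[60,[0,0,0],0],[60,[0,0,0],0],[60,[0,0,-10],0],[60,[0,0,-35],0],[60,[0,0,-45],0],[60,[0,0,-45],0],[60,[0,0,-15],0]]'

```text
time: 11.12
ee_pos: [0.5525, -0.307, 0.178]
tool_rot: [[0.988, -0.155, 0.004], [-0.155, -0.988, -0.002], [0.004, 0.001, -1.0]]
contact_force: [0.3, 0.0, -0.2]
width: 0.0556
```

```bash
python3 look.py w6; python3 -c "
from meas import *
s,ci,p,d=load('w6')
print(s['contact_force'])
for z in (0.049,):
  print(proj(ci,[.5515,-.3063,z]),proj(ci,[.5515+.05*.988,-.3063-.05*.155,z]))"
```

```text
11.125 [ 0.5525 -0.307   0.178 ] theta -8.9 [ 17.   28.3  10.3 105.4  -6.7  46.5 -68.3]
[ 0.26087023  0.01388104 -0.19787199]
[[317.06992629 222.36437453]] [[317.06468846 170.30518252]]
```

View pics/w6.png

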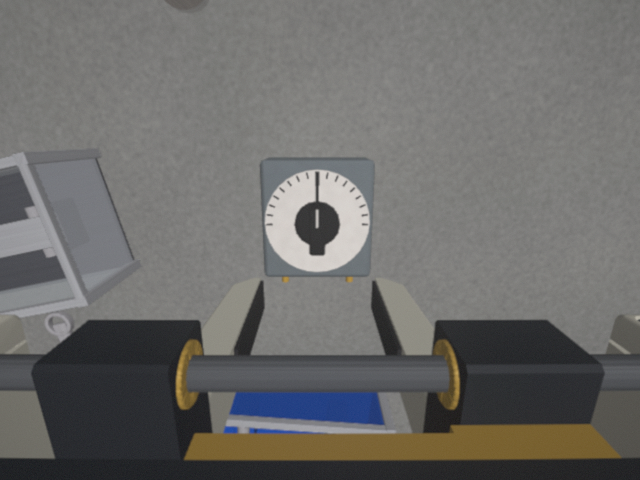

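Emit:
jog_arm --increments '[[60,[-3,-25,0],0],[60,[-5,-50,0],0],[60,[-5,-50,0],0],[60,[-5,-50,0],0],[60,[-5,-50,0],0],[60,[-5,-50,0],0],[60,[-5,-50,0],0],[60,[-5,-50,0],0],[60,[-5,-50,0],0],[60,[-5,-50,0],0],[60,[-5,-50,0],0],[60,[-5,-50,0],0],[60,[-3,-30,0],0],[60,[0,-11,0],0],[60,[0,0,0],0],[60,[0,0,0],0]]'

```text
time: 13.18
ee_pos: [0.5866, 0.3096, 0.1742]
tool_rot: [[0.988, -0.157, -0.0], [-0.157, -0.988, -0.001], [-0.0, 0.001, -1.0]]
contact_force: [0.2, 0.2, -0.2]
width: 0.0557
```

```bash
python3 look.py w7
```

```text
13.175 [0.5866 0.3096 0.1742] theta -9.01 [ -39.    30.8    9.5  101.2   -6.4   48.6 -125.5]
```

View pics/w7.png

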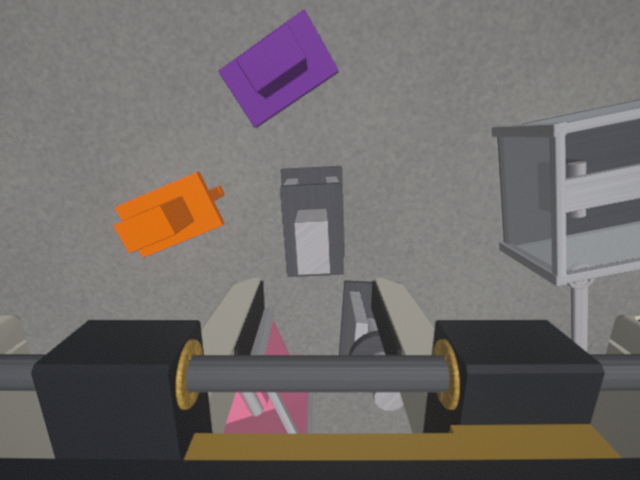

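The knob stays on zero after release, with the pointer on the long mark at (317,180). The w7 view shows the nose block at (312,245), the ball tool below right at (385,350), and the orange and purple decoys clear of it.

```bash
python3 - <<'E'
from meas import *
s,ci,p,d=load('w7')
P,uv=pts(ci,d,270,360,150,285);z=P[:,2]
m=(np.hypot(*(P[:,:2]-[.587,.311]).T)<.06)
r=rect(P[m&(z>.13)&(z<.14)],'block');f=rect(P[m&(z>.085)&(z<.095)],'flange')
print(np.median(P[m&(z>.13)&(z<.14),2]))
print(tool(s,np.array(r[0])/1000),tool(s,np.array(f[0])/1000))
# ball
P,uv=pts(ci,d,330,420,280,420);T=(P-s['ee_pos'])@s['tool_rot']*1000
b=P[(P[:,2]>.08)&(P[:,2]<.14)&(T[:,0]<-40)];print('ball',b.min(0),b.max(0))
E
```

```text
block 1789 z 0.1361 [588.7 313.5] [24.1 40.2] 83.7
flange 3309 z 0.0911 [588.7 313.4] [50.  80.1] 83.97
0.13615125235419204
[ 1.4 -4.1 -0. ] [ 1.5 -4.1 -0. ]
ball [0.41146059 0.26028775 0.08000856] [0.49114953 0.29894064 0.13787138]
```

Emit:
jog_arm --increments '[[60,[0,0,0],-0.049],[60,[1.7,-4,5],0],[60,[0,0,25],0],[60,[0,0,35],0],[60,[0,0,30],0],[60,[0,0,14],0],[60,[0,0,5],0],[60,[0,0,0],0],[60,[0,0,0],0]]'

```text
time: 14.35
ee_pos: [0.5891, 0.3159, 0.0615]
tool_rot: [[0.994, -0.106, 0.001], [-0.106, -0.994, 0.001], [0.001, -0.001, -1.0]]
contact_force: [-0.4, -0.2, -0.2]
width: 0.0554
```

```bash
python3 look.py w8; python3 -c "
from meas import *
s=load('w8')[0];print(tool(s,(.5887,.3134)),s['contact_force'])"
```

```text
14.35 [0.5891 0.3159 0.0615] theta -6.09 [ -37.5   38.6    6.9  105.3   -7.3   36.4 -122.3]
[-0.1  2.5 -0. ] [-0.38005202 -0.21035343 -0.15823091]
```

View pics/w8.png

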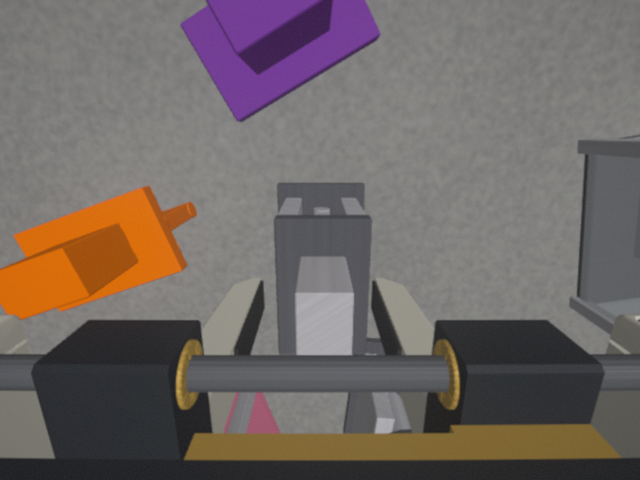

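The block lies between the fingers at (325,310), about 2.5 mm right of centre. I correct and close.

Emit:
jog_arm --increments '[[60,[0,2.5,1],0],[0,[0,0,0],0],[0,[0,0,0],0],[0,[0,0,0],0],[0,[0,0,0],0],[0,[0,0,0],0],[0,[0,0,0],0]]' --force 40

```text
time: 15.28
ee_pos: [0.5882, 0.3132, 0.0593]
tool_rot: [[0.994, -0.106, -0.0], [-0.106, -0.994, 0.0], [-0.0, -0.0, -1.0]]
contact_force: [0.3, 0.7, 0.2]
width: 0.0238
```

```bash
python3 look.py w9
```

```text
15.275 [0.5882 0.3132 0.0593] theta -6.08 [ -37.3   38.7    6.9  105.6   -7.3   36.2 -122.1]
```

View pics/w9.png

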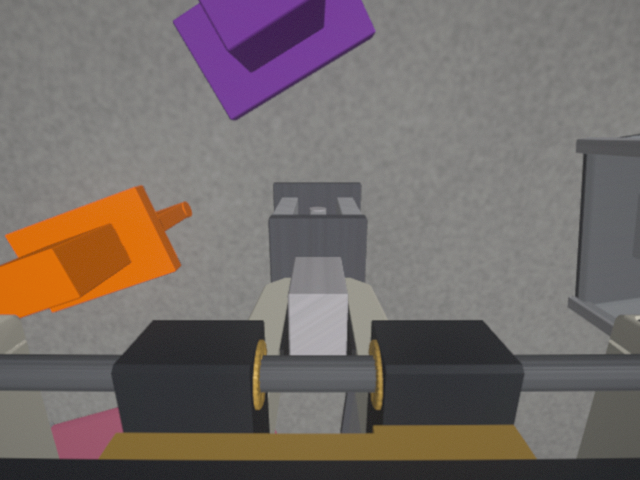

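The width is 23.8 mm, so the block is gripped. Now I lift straight up and check.

Emit:
jog_arm --increments '[[0,[0,0,-4],0],[0,[0,0,-10],0],[0,[0,0,-20],0],[0,[0,0,-25],0],[0,[0,0,-25],0],[0,[0,0,-25],0],[0,[0,0,-20],0],[0,[0,0,-15],0],[0,[0,0,-6],0],[0,[0,0,0],0],[0,[0,0,0],0],[0,[0,0,0],0]]'

```text
time: 16.82
ee_pos: [0.5879, 0.3129, 0.2086]
tool_rot: [[0.994, -0.106, -0.001], [-0.106, -0.994, -0.001], [-0.001, 0.001, -1.0]]
contact_force: [-0.5, 0.2, -5.5]
width: 0.0241
```

```bash
python3 look.py w10;python3 - <<'E'
from h import *
p,d=robot.grab_frame('scene');np.savez('scene1.npz',p=p,d=d);save(cv2.resize(p[120:300,250:490],(800,600)),'s1.png')
E
```

```text
16.825 [0.5879 0.3129 0.2086] theta -6.08 [ -38.9   29.     9.1   98.8   -5.5   52.7 -123.6]
```

View pics/s1.png

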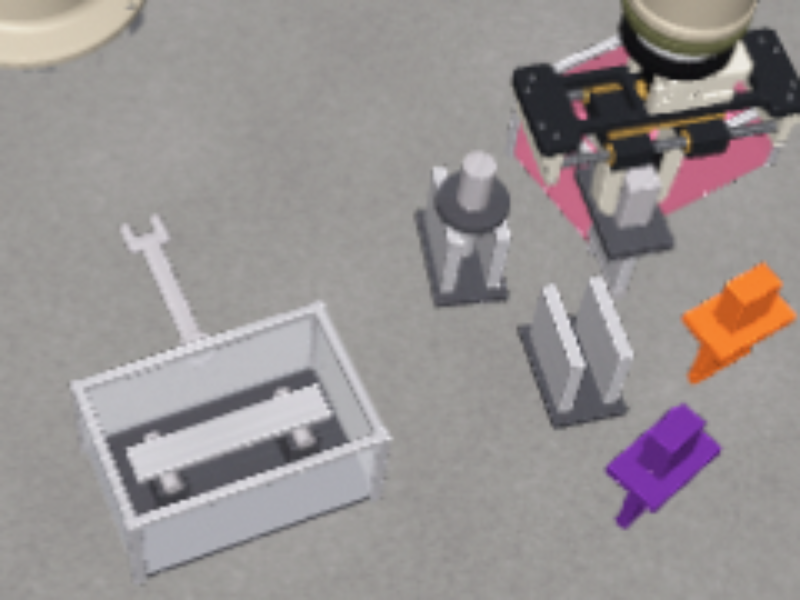

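The nose is out of its stand and held, with about 5 N more load. Next I turn to the fixture's heading and move to a viewpoint just short of the fixture, keeping the foot at about 160 mm.

Emit:
jog_arm --increments '[[0,[0,0,0],-0.052],[0,[0,0,0],-0.05],[0,[0,0,0],-0.05],[0,[-5,20,0],0],[0,[-10,35,0],0],[0,[-15,40,0],0],[0,[-20,40,0],0],[0,[-20,40,0],0],[0,[-20,40,0],0],[0,[-15,35,0],0],[0,[-10,28,0],0],[0,[-5,15,0],0],[0,[0,5,0],0],[0,[0,0,0],0],[0,[0,0,0],0]]'

```text
time: 18.8
ee_pos: [0.4823, 0.0109, 0.2093]
tool_rot: [[0.999, 0.047, -0.0], [0.047, -0.999, 0.0], [-0.0, -0.0, -1.0]]
contact_force: [-0.7, 0.5, -5.3]
width: 0.0238
```

```bash
python3 look.py w11
```

```text
18.8 [0.4823 0.0109 0.2093] theta 2.7 [-15.   15.8   8.9 121.4  -3.6  43.  -91.2]
```

View pics/w11.png

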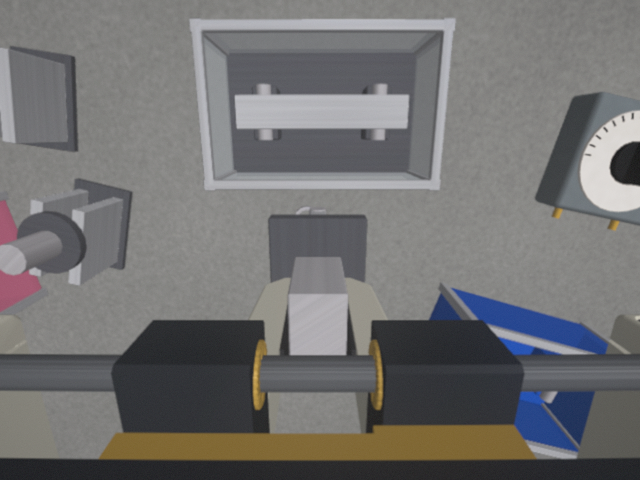

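```bash
python3 - <<'E'
from meas import *
s,ci,p,d=load('w11')
P,uv=pts(ci,d,180,465,10,200);z=P[:,2]
r=rect(P[(z>.094)&(z<.108)],'rail')
m=(z>.058)&(z<.076)&(uv[:,0]>225)&(uv[:,0]<418)&(uv[:,1]>88)&(uv[:,1]<135)
im=np.zeros((480,640),np.uint8);im[uv[m][:,1],uv[m][:,0]]=1
n,l,st,_=cv2.connectedComponentsWithStats(im);k=1+st[1:,4].argmax();print(st[k])
mm=m&(l[uv[:,1],uv[:,0]]==k);b=rect(P[mm],'bar');print(np.median(P[mm,2]),P[mm,:2].mean(0))
# via pixels corners on z=.068 plane
c=onz(ci,[(236,95),(408,95),(408,129),(236,129)],.068);print(c.round(4),c.mean(0))
# nose in the grip: block top & flange
for lo,hi,nm in((-95,-60,''),):
    Q,q=pts(ci,d,250,380,205,352);T=(Q-s['ee_pos'])@s['tool_rot']*1000
    import collections
    h,e=np.histogram(T[:,2],bins=np.arange(-120,0,2));print([(int(a),int(n)) for a,n in zip(e,h) if n>150])
    t=T[(T[:,2]<-74)&(T[:,2]>-80)&(abs(T[:,1])<16)];print('blk top',t.mean(0),t.min(0),t.max(0))
    t=T[(T[:,2]<-28)&(T[:,2]>-34)];print('flange',t.mean(0),t.min(0),t.max(0))
    A=np.c_[t[:,:2],np.ones(len(t))];print('flange plane slopes',np.linalg.lstsq(A,t[:,2],rcond=None)[0])
for q in(b[0],):print(tool(s,np.array(q)/1000))
E
```

```text
rail 9329 z 0.1006 [583.4  12.2] [135.6 210.1] 2.91
[ 234   89  176   46 6280]
bar 6280 z 0.0688 [583.7  12.3] [ 40.5 160.7] 2.7
0.0690977896968013 [0.58366644 0.01219644]
[[ 0.594   0.091   0.068 ]
 [ 0.6015 -0.0663  0.068 ]
 [ 0.5718 -0.0698  0.068 ]
 [ 0.5642  0.0915  0.068 ]] [0.58287108 0.01164383 0.068     ]
[(-88, 158), (-84, 156), (-80, 261), (-78, 3361), (-76, 487), (-74, 306), (-72, 266), (-70, 267), (-68, 258), (-66, 236), (-64, 244), (-62, 216), (-60, 209), (-58, 200), (-56, 195), (-54, 177), (-52, 175), (-50, 155), (-48, 166), (-46, 155), (-34, 2047), (-32, 2841)]
blk top [ 8.06370842e+00 -5.02783921e-02 -7.68293264e+01] [ -6.33844107 -15.97369616 -79.99298272] [ 20.96365421  15.96272377 -74.00325514]
flange [ 27.08503691  -0.11006897 -31.83420741] [  5.41651036 -25.15017826 -33.95530861] [ 40.63957371  24.99758937 -28.03222247]
flange plane slopes [ 8.39641808e-03  2.60539333e-04 -3.20615960e+01]
[101.3   3.4  -0. ]
```

The bar's middle is at (583.5, 12.1) mm with yaw 2.7°, which agrees with the rail rectangle. The nose sits centred and upright in the grip, with its foot about 49 mm below the reported TCP. I go over the middle at this height and then check.

Emit:
jog_arm --increments '[[0,[8,0,0],0],[0,[18,1,0],0],[0,[25,1,0],0],[0,[25,1,0],0],[0,[16,0.4,0],0],[0,[8,0,0],0],[0,[1,0,0],0],[0,[0,0,0],0],[0,[0,0,0],0],[0,[0,0,0],0]]'

```text
time: 20.1
ee_pos: [0.5827, 0.0111, 0.2096]
tool_rot: [[0.999, 0.046, 0.0], [0.046, -0.999, 0.0], [0.0, -0.0, -1.0]]
contact_force: [0.1, 0.1, -5.0]
width: 0.0238
```

```bash
python3 look.py w12; python3 -c "
from meas import *
s,ci,p,d=load('w12');print(tool(s,(.5832,.0120)),s['contact_force'])
P,uv=pts(ci,d,100,530,100,320);z=P[:,2]
rect(P[(z>.094)&(z<.108)&(P[:,0]>.5)],'rail')"
```

```text
20.1 [0.5827 0.0111 0.2096] theta 2.63 [-13.1  23.    9.  109.5  -4.7  47.9 -89. ]
[ 0.5 -0.8  0. ] [ 0.11501679  0.14904609 -4.99718947]
rail 6161 z 0.1006 [583.6  12.1] [135.6 210.4] 2.57
```

View pics/w12.png

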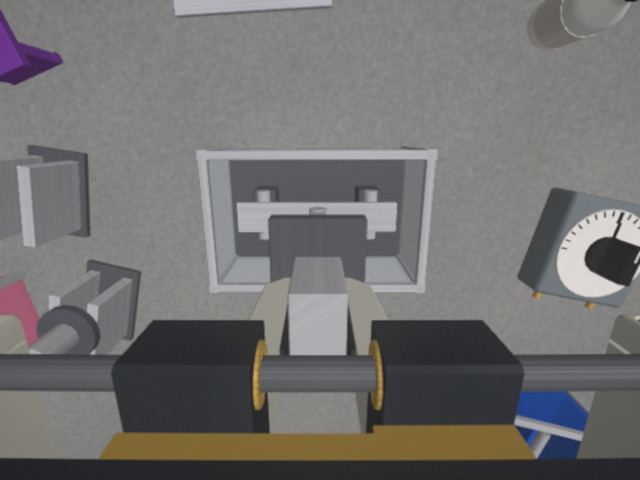

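The nose hangs centred over the fixture and its roller edge shows at (318,210), across the bar. Now I descend gently in two stages.

Emit:
jog_arm --increments '[[0,[0.5,-0.8,5],0],[0,[0,0,12],0],[0,[0,0,15],0],[0,[0,0,15],0],[0,[0,0,13],0],[0,[0,0,8],0],[0,[0,0,4],0],[0,[0,0,0],0],[0,[0,0,0],0],[0,[0,0,0],0]]'

```text
time: 21.4
ee_pos: [0.5837, 0.012, 0.1378]
tool_rot: [[0.999, 0.046, 0.001], [0.046, -0.999, 0.0], [0.001, -0.0, -1.0]]
contact_force: [0.9, -0.7, -5.0]
width: 0.0237
```

```bash
python3 look.py w13; python3 -c "
from meas import *
s,ci,p,d=load('w13');print(tool(s,(.5832,.0120)),s['contact_force'],s['width'])"
python3 - <<'E'
from h import *
p,d=robot.grab_frame('scene');save(cv2.resize(p[170:320,230:430],(800,600),interpolation=3),'s2.png')
E
```

```text
21.4 [0.5837 0.012  0.1378] theta 2.63 [-12.3  28.    7.9 113.4  -5.9  38.9 -88. ]
[-0.5 -0.  -0. ] [ 0.93645968 -0.65667026 -4.98848476] 0.023725416982870062
```

View pics/w13.png

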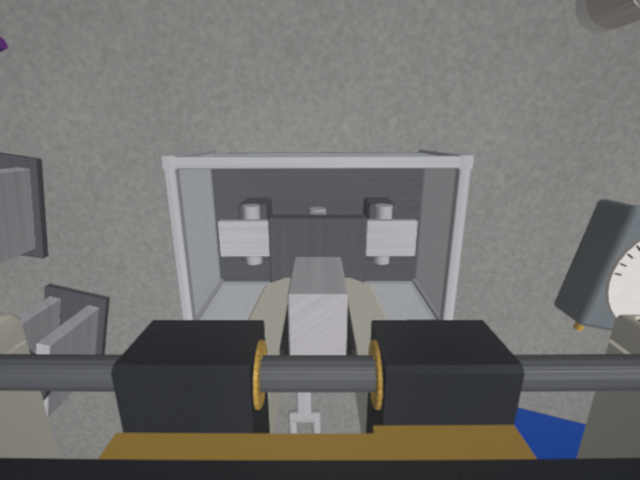

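View pics/s2.png

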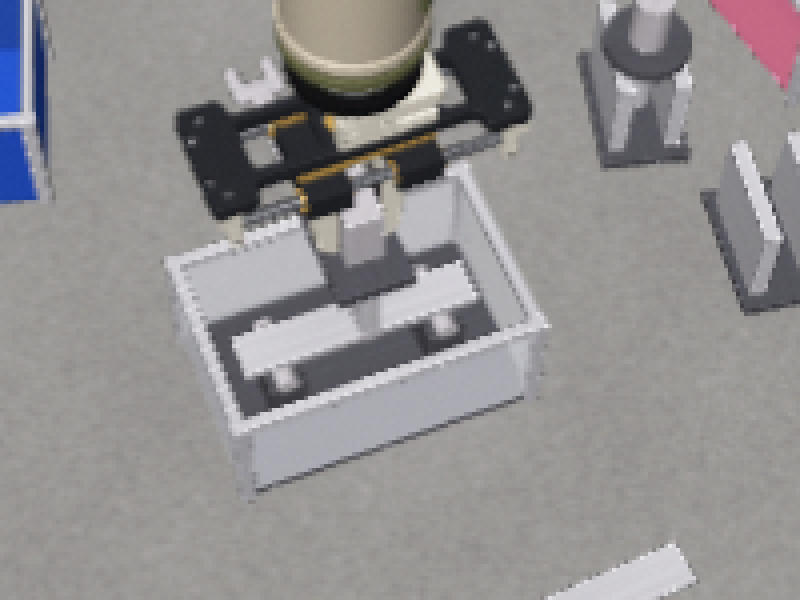

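It is centred between the visible bar ends, at u 219–269 and 366–416, and the foot is about 20 mm above the bar. I go down the final 12 mm.

Emit:
jog_arm --increments '[[0,[0,0,3],0],[0,[0,0,4],0],[0,[0,0,3],0],[0,[0,0,2],0],[0,[0,0,0],0],[0,[0,0,0],0],[0,[0,0,0],0],[0,[0,0,0],0],[0,[0,0,0],0]]'

```text
time: 22.62
ee_pos: [0.5835, 0.012, 0.1254]
tool_rot: [[0.999, 0.046, 0.0], [0.046, -0.999, -0.0], [0.0, 0.0, -1.0]]
contact_force: [0.1, -0.2, -5.3]
width: 0.0235
```

```bash
python3 look.py w14; python3 - <<'E'
from meas import *
s,ci,p,d=load('w14');print(tool(s,(.5832,.0120)),s['contact_force'],s['width'],s['ee_pos'])
Q,q=pts(ci,d,250,380,205,300);T=(Q-s['ee_pos'])@s['tool_rot']*1000
t=T[(T[:,2]<-28)&(T[:,2]>-34)&(T[:,0]>20)];print('flange',t.mean(0).round(1),t.min(0).round(1),t.max(0).round(1))
A=np.c_[t[:,:2],np.ones(len(t))];print(np.linalg.lstsq(A,t[:,2],rcond=None)[0].round(4))
P,uv=pts(ci,d,180,470,150,300);z=P[:,2]
m=(z>.062)&(z<.076)&(abs(P[:,1]-.012)<.09)&(abs(P[:,0]-.583)<.02);rect(P[m],'bar ends')
print('bar top z',np.median(P[m,2]),'flange top z',np.median(Q[(T[:,2]<-28)&(T[:,2]>-34)&(T[:,0]>20),2]))
E
```

```text
22.625 [0.5835 0.012  0.1254] theta 2.62 [-12.1  29.    7.7 114.   -6.1  37.4 -87.9]
[-0.3 -0.1 -0. ] [ 0.06849876 -0.2421891  -5.31921757] 0.02347058535695066 [0.58349646 0.01195333 0.12543868]
flange [ 30.6  -0.1 -31.8] [ 20.  -25.2 -34. ] [ 40.7  25.  -28. ]
[ 2.41000e-02  1.10000e-03 -3.25212e+01]
bar ends 4185 z 0.0689 [581.5  12.1] [ 38.6 160.2] 1.83
bar top z 0.0690917310072664 flange top z 0.15726553140881488
```

View pics/w14.png

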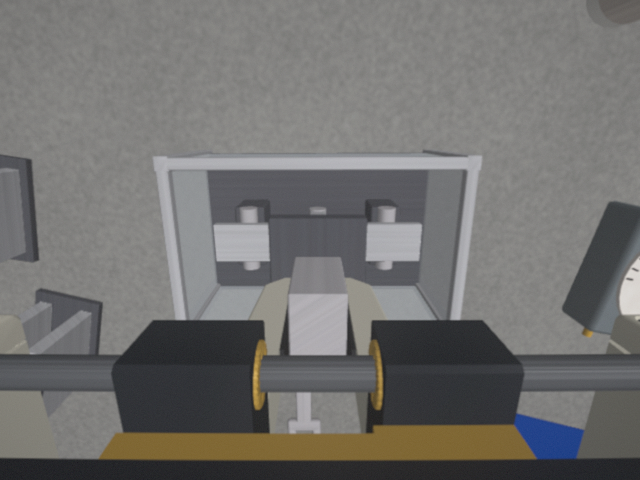

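The camera gives a gap of 157.3 − 80 − 69.1 ≈ 8.2 mm, and the plan error is under 1 mm. One last look at the dial and the bystanders, then I sign off.

```bash
python3 - <<'E'
from h import *
p,d=robot.grab_frame('scene');save(cv2.resize(p[150:390,150:470],(800,600),interpolation=3),'s3.png')
a=np.load('scene0.npz')['p']
df=np.abs(p.astype(int)-a).max(2)
for n,(u0,u1,v0,v1) in dict(bottle=(235,270,330,370),spare=(340,410,305,340),ball=(372,408,160,212),wrench=(285,310,183,222)).items(): print(n,(df[v0:v1,u0:u1]>40).mean().round(3))
s=robot.get_state();print(s['time'],s['ee_pos'],s['qd'].round(2),s['width'])
E
```

```text
bottle 0.0
spare 0.0
ball 0.0
wrench 0.613
22.725 [0.58349801 0.0119642  0.12541105] [ 0.03  0.02 -0.03 -0.06 -0.02 -0.09  0.11] 0.023495478370593036
```

View pics/s3.png

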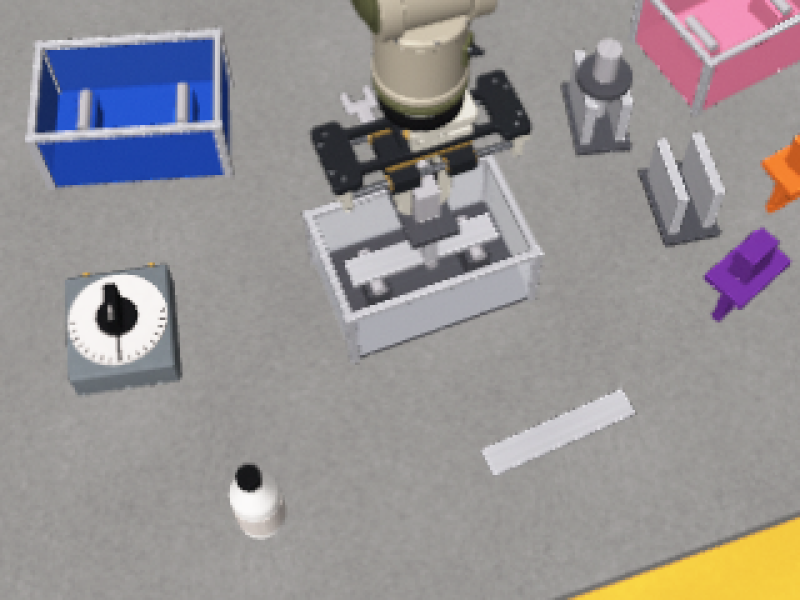

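The pointer is on the zero mark at (118,345). The bottle, spare bar and ball tool have not changed. The wrench patch differs only because the arm covers it, and its jaw still shows at (360,100).

```bash
python3 -c "
from cell import robot
print(robot.sign_off())"
```

```text
the job is handed in; nothing more can be done
None
```

I zeroed the indicator, took the loading nose out of its stand and carried it over the guard. I handed in at about 23 s of 58 s, with the nose held about 8 mm above the middle of the test bar. No verdict came back.

**Last checks**
- **Pointer:** it stands on the long zero mark.
- **Nose height:** the foot is about 8.2 mm above the bar from wrist-camera depth, and 8.4 mm from the arm's pose.
- **Position and angle:** the nose is within about 1 mm of the bar's middle in plan. The tool heading is 2.6°, against 2.6–2.9° measured for the fixture.
- **Grip:** the opening is 23.5 mm on the 24 mm block. The only load seen is the nose's weight of about 5 N.
- **Other things:** the bottle, spare bar and ball tool look unchanged in the picture.

**What failed or disagreed**
- **Missed first grip:** the first close on the knob caught nothing. Wrist depth showed the fingertips end about 36 mm behind the reported TCP, not at it as stated. I allowed for that and the second grip held.
- **Tilt:** the last flange fit gave a slope of 0.024, against 0.008 earlier. I take it as depth noise, and it is below the 0.08 limit.
- **Bar outline:** with the nose covering part of the bar, the last outline read 1.8° and about 2 mm off in x. I relied on the earlier clear view, which matched the guard rails.
- **Wrench:** the arm partly hid it in the final picture, so I could see only its jaw end, which looked in place.

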